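Unclog the bat-pin holes of a potter's wheel

ROBOT

A 6-joint arm with a two-finger parallel gripper is mounted at the origin on the work surface. World frame = base frame: x ahead of the robot, y to its left, z up, the work surface at z = 0. Lengths are in m, angles in rad, forces in N, time in s.
With the tool pointing down it reaches from about 0.225 to 0.875 m from the base axis. Payload 3.4 kg.
Tool frame: the origin (TCP) lies at the very end of the fingers, on their centre line; the grasp point (between the pads) lies 19 mm behind it; z points along the fingers, y is the line along which they close (so a half turn about z gives the same grasp; the last joint's range is limited). The gripper opens to 85 mm and grips with 20 to 120 N. Pads are 22 mm wide; open, the fingers measure 114 mm over their backs; the gripper's body (76 mm by 85 mm) begins 54 mm behind the grasp point. The pads swing forward as they close: fully open they stand 13 mm farther back than shut.
Start: joints at [1.086, 0.276, 1.505, -0, 1.361, -0.121], TCP at [0.205, 0.537, 0.231] pointing down, gripper open.
Joint ranges: [-2.89, 2.89], [-0.75, 2.08], [0.22, 2.7], [-1.18, 4.32], [0.11, 2.71], [-2.7, 2.7]. Speed limits (rad/s): [2.57, 2.57, 3.14, 3.14, 3.14, 3.14].

INTERFACE

Orientations are given as a unit quaternion [w, x, y, z].
In Python, from rig import readout, vision, manip gives the robot as it stands.
- The arm moves only by the shell command python3 -m handwheel 'ROWS' [FORCE]. ROWS is JSON, a list of rows, each a list of 3 entries, a list of its own where there are three numbers: the shift along the tool's x, y, z in mm, then the turn, a rotation vector about the tool's x, y, z in units of 6 degrees (1.0 is 6 degrees), then the closure, from -1 (fully open) to 1 (shut), so that 0 is half open. A call has 1 to 20 rows; each row shifts and turns the commanded pose from where the row before left it, along the tool's axes as they then stand; what a row does not reach is not made up. A row lasts 1/8 s, in which the tool goes at most 62.5 mm and 10.7 degrees, less where a joint would pass 70% of its speed; a pose out of reach is approached as far as the arm can. A call is refused whole if a number of a shift passes 62.5 or a number of a turn 1, either way. A call with a gripper value outside its range is refused whole. The fingers move at their own pace and stop on an object; FORCE is the grip in N (left out, the last holds). Time passes only in rows, so rows that do not move let the fingers close. It gives the time, the measured TCP pose, the force, the opening and the grip force at its end, in the units of the state.
- readout.get_state(): the state, without advancing time (a new reading comes with each control period).
- vision.get_image(name): name is "scene" or "top"; returns the picture (480x640x3 uint8, blue, green, red); there is no depth.
- vision.camera_params(name): a dict with "intrinsics" (3x3 intrinsics, pixels), "rvec" (rotation vector, rad) and "tvec" (3), from world to camera coordinates, as OpenCV has them. Camera axes: x right, y down, z forward; pixel columns grow to the right and rows downward; lengths in m; the calibration is good to about 2 mm. A picture is of the moment at which its call begins. camera_params takes no time and is no camera call.
- manip.sign_off(): hands the job in; it is judged then, once.
The state is a dict: "clock": time; "qpos": joint angles; "qd": joint speeds; "effort": joint torques, N m; "position": TCP position; "ee_rot": TCP orientation; "contact_force": force on the tool from outside, world axes, zero at the start; "moment": the same for the moment, N m; "width": finger opening in m; "gripper_force": force on a finger pad.
Only numpy, scipy, OpenCV 4.12 (cv2) and the standard library are available. Lean on these libraries where they do the work, as an engineer would, in place of code of your own. Each camera call takes 0.05 s, during which the arm holds its last target. There are 200 camera calls.

TASK

Both bat-pin holes in the head of the potter's wheel are skinned over with dried clay and cannot be seen. Take the awl from the tool block, feel lightly round the head with its spike until it drops into a hole, and push both clay plugs right through; keep your fingers off the wheel, and if the gauge's pointer is in the way turn the head with the spike. Then stand the awl back upright in a hole of the block, with everything else left where it was.

Things in the scene. Friction and masses are not known exactly. Their poses are not given: they have to be found in the camera images.
- wheel: Table-top electric potter's wheel, off, fixed: grey housing 360 x 320 x 75 mm, on it a black splash pan 336 mm across with its rim 127 mm above the bench, in it a round level head. Origin at the centre of its underside, on the bench below the head's axis, z up. Its axes say nothing of how far the head is turned. More than 40 N on the wheel, or fingers pressing on it, would spoil it.
- plug_a (a joint): How far (m) the plug in one hole has been pushed down: 0 = clogged, 0.014 = the head's whole thickness, 0.018 = as far as it goes. The plug is a hard disc of dried clay 8 mm thick, of the head's colour, its top 0.5 mm below the head's. It gives way to a push of about 1 N and stays where it is left.
- plug_b (a joint): The same for the clay plug in the opposite hole.
- awl_grip (a point): Centre of the awl's handle. The awl: round wooden handle 18 mm thick, 110 mm long, below it a steel spike 4 mm thick, 50 mm long, round-pointed; about 70 g. This point lies on its axis 105 mm above the spike's point, 55 mm above the handle's flat lower end; z points up the handle. It stands spike down in a hole of the block, the flat end on the block's top.
- block: Heavy wooden tool block, fixed, 170 x 66 x 60 mm, left or right of the wheel. Origin at the centre of its underside; x along its length, z up. Four upright holes 12 mm wide, 54 mm deep in its top, at x = -66, -22, 22 and 66 mm, y = 0. The awl, a loop tool and a brush stand in the last three in any order; the first is empty.
- loop_mid (a point): Bystander: loop tool standing in the block, a thin handle 10 mm thick with a wire loop 34 mm wide on top, 150 mm long. Point on its axis, 75 mm above its foot.
- brush_mid (a point): Bystander: brush standing in the block bristles up, handle 10 mm thick, ferrule and bristles 20 mm thick, 154 mm long. Point on its axis, 75 mm above its foot.
- bucket_mid (a point): Bystander: grey plastic water pail, 132 mm across, 130 mm tall, on the side of the wheel where the block is not. Point half-way up its axis.
- bowl_mid (a point): Bystander: small fired bowl, 110 mm across, 60 mm tall. Point half-way up its axis.
- jar_mid (a point): Bystander: white screw-top jar, 72 mm across, 100 mm tall. Point half-way up its axis.
- head_centre (a point): Centre of the level top of the wheel head, 117 mm above the bench (head 260 mm across, 14 mm thick, 24 mm free below). 3 N sideways at the holes turns it; a touch under 4 N slides over it without turning it. Two bat-pin holes 13 mm wide lie opposite each other on a circle of 100 mm radius, midway between the two outer turned lines; their bearing is unknown, unrelated to this point's axes.
- pointer_tip (a point): Tip of the pointer of a throwing gauge, not to be disturbed. The pointer is a straight rod 8 mm thick; in this point's axes (z up) it runs from the tip at 0 back to x = 225 mm, z = 37 mm, over the far side of the wheel head. It is clamped to a post 12 mm thick, 260 mm tall, at x = 205 mm, on a round iron base 90 mm across standing loose on the bench 200 mm below the tip; about 1.6 kg.
Not all that is in view belongs to the job. Leave any blue or turquoise look-alike of the part that bears awl_grip alone.

How it is judged:
On the way, in this order (a step that is already met when the one before it is completed fails the run):
1. The first clay plug is pushed through its hole (value of joint any of plug_a, plug_b above 0.012 m), for 0.1 s.
2. The second clay plug is pushed through as well (value of joint each of plug_a, plug_b above 0.012 m), for 0.1 s.
At the end, for the whole second after the job is handed in: Both clay plugs pushed down at least 12 mm; the awl upright (within 0.15 rad) in the tool block, its grip point over the block's row of holes (within 20 mm across, 90 mm along) and 105 to 122 mm above the block's underside (spike fully in) (all of step 2 and z of awl_grip in the frame of block between 0.105 and 0.122 m and y of awl_grip in the frame of block between -0.02 and 0.02 m and x of awl_grip in the frame of block between -0.09 and 0.09 m and angle between awl_grip's own z axis and vertical below 0.15 rad); the robot touches nothing.
It fails at once if The throwing gauge is shifted by more than 15 mm (distance of pointer_tip from where it was at the start of the episode above 0.015 m).
It fails at once if A bystander (pail, bowl, jar, or another tool in the block) is shifted by more than 30 mm (distance of any of loop_mid, brush_mid, bucket_mid, bowl_mid, jar_mid from where it was at the start of the episode above 0.03 m).
It fails at once if The fingers themselves press on the wheel (over 3 N) (contact force between the fingers and wheel above 3 N).
It fails at once if The wheel is pressed hard (over 40 N) (contact force between wheel and anything else above 40 N).
It also fails if it takes over 69 s, if anything falls off the work surface, if the arm or the gripper's body presses on something with over 40 N, if the wrist force passes 120 N, or if a joint passes its speed limit or range.

## Working session

There is one attempt and no reset: what is moved stays moved. The work goes in short steps, Python scripts to look and compute and a shell command to move; the robot and the scene stay as the last step left them, time stands still between calls to the robot, and variables do not carry over. Pictures are saved under pics/ and viewed, at most 10 in all, crops included, and the job is handed in when it is done.

```bash
ls; mkdir -p pics
python3 - <<'E'
from rig import readout, vision
import cv2,numpy as np
print(readout.get_state())
for n in("scene","top"):
    cv2.imwrite(f"pics/{n}0.png",vision.get_image(n))
    p=vision.camera_params(n);R=cv2.Rodrigues(np.array(p['rvec'],float))[0];print(n,p,-R.T@np.array(p['tvec']).ravel())
E
```

```text
pics
{'clock': 0.0, 'qpos': array([ 1.08598691e+00,  2.76600735e-01,  1.50613316e+00,  8.47398669e-06,
        1.36068348e+00, -1.20979560e-01]), 'qd': array([ 3.34406862e-04,  4.98695282e-04, -9.58856087e-04,  1.42880281e-03,
       -5.40269439e-05, -7.74388855e-04]), 'effort': array([ 3.96612040e-05, -4.16772795e+01, -2.45806700e+01,  1.57667187e-04,
        1.13140073e-02,  8.61335195e-06]), 'position': array([0.20436341, 0.53689919, 0.23043642]), 'ee_rot': array([-2.76096768e-04,  1.80914031e-01,  9.83498491e-01, -8.69590359e-04]), 'contact_force': array([-0.18816663, -0.07682122, -0.42447121]), 'moment': array([-0.01276053, -0.04304589,  0.02248883]), 'gripper_force': 0.0, 'width': 0.08509467445419071}
scene {'intrinsics': array([[613.6594949 ,   0.        , 319.366353  ],
       [  0.        , 613.6594949 , 234.96585818],
       [  0.        ,   0.        ,   1.        ]]), 'rvec': array([ 1.89201886,  1.33879883, -0.68194209]), 'tvec': array([-0.20491652, -0.21412091,  1.75993075])} [ 1.51588472 -0.28475821  0.89788699]
top {'intrinsics': array([[444.95224769,   0.        , 319.89927384],
       [  0.        , 444.95224769, 243.96034513],
       [  0.        ,   0.        ,   1.        ]]), 'rvec': array([ 2.11473555, -2.14415118,  0.19105252]), 'tvec': array([0.03581526, 0.60993922, 0.99328667])} [0.42574438 0.0304931  1.08523679]
```

View pics/scene0.png

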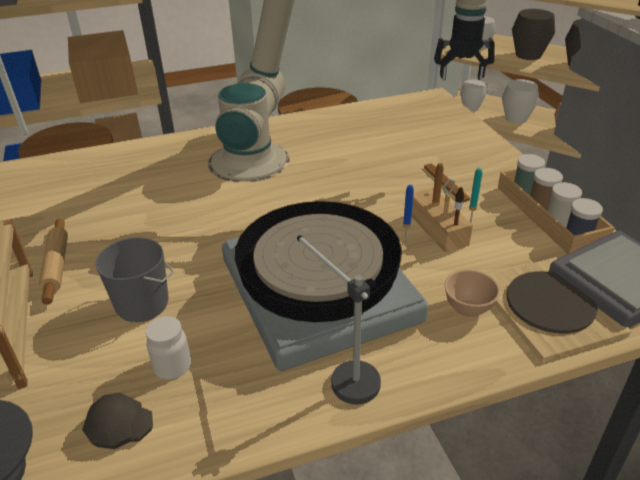

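View pics/top0.png

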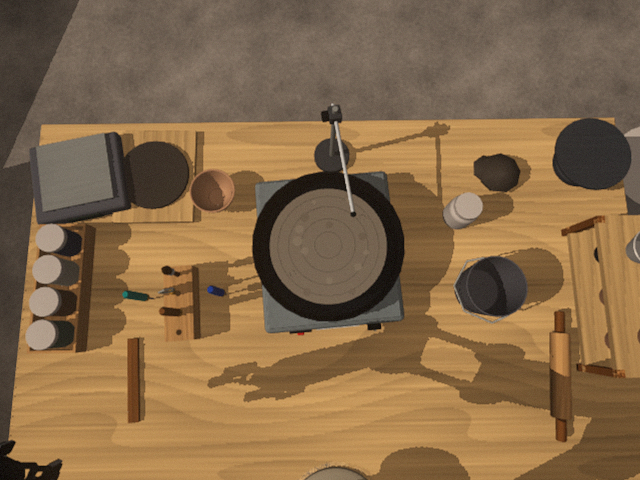

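Candidates for the awl: a brown handle at scene (437,182)/top (170,311), a dark brown one at scene (459,205)/top (170,271), and the blue (408,205) and teal (476,188) look-alikes to leave alone. I'll take one close crop to choose.

Run:
```python
import cv2,numpy as np
a=cv2.imread("pics/scene0.png")[150:255,390:500];b=cv2.imread("pics/top0.png")[255:350,110:235]
a=cv2.resize(a,(400,382),interpolation=cv2.INTER_CUBIC);b=cv2.resize(b,(400,304),interpolation=cv2.INTER_CUBIC)
c=np.zeros((382,800,3),np.uint8);c[:,:400]=a;c[:304,400:]=b
cv2.imwrite("pics/crop1.png",c)
```

```text
(no output)
```

View pics/crop1.png

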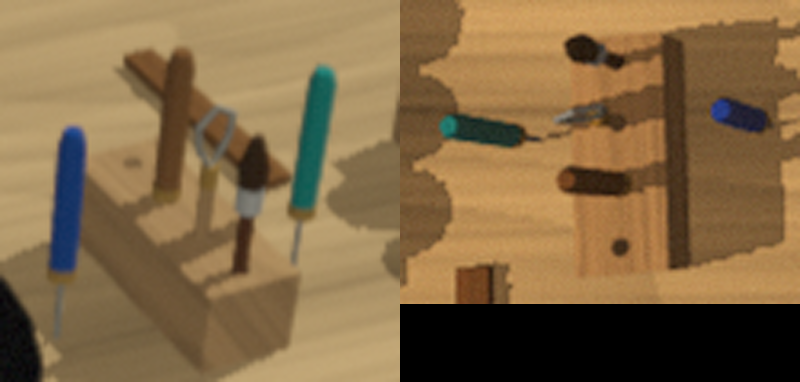

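The crop shows the awl as the brown handle with a brass ferrule in the second hole (scene ≈(437,182), top ≈(170..182,311)). The loop tool is third, the brush fourth, and the first hole is empty at top (179,332). The blue and teal look-alikes stand outside the block.

```bash
cat > h.py <<'E'
import cv2,numpy as np
from rig import readout, vision
from scipy.spatial.transform import Rotation as Ro
P={}
for n in("scene","top"):
    p=vision.camera_params(n);R=cv2.Rodrigues(np.array(p['rvec'],float))[0]
    P[n]=(p['intrinsics'],R,np.array(p['tvec'],float).ravel())
def ray(n,uv):
    K,R,t=P[n];d=R.T@np.linalg.solve(K,[uv[0],uv[1],1.]);return -R.T@t,d/np.linalg.norm(d)
def cast(n,uv,z):
    c,d=ray(n,uv);return c+d*(z-c[2])/d[2]
def tri(us,ut):
    (a,d),(b,e)=ray("scene",us),ray("top",ut)
    s=np.linalg.lstsq(np.c_[d,-e],b-a,rcond=None)[0];p,q=a+s[0]*d,b+s[1]*e
    return (p+q)/2,np.linalg.norm(p-q)
def proj(n,X):
    K,R,t=P[n];v=K@(R@np.asarray(X)+t);return v[:2]/v[2]
def rot():
    w,x,y,z=readout.get_state()['ee_rot'];return Ro.from_quat([x,y,z,w]).as_matrix()
E
cat > m.py <<'E'
from h import *
np.set_printoptions(precision=4,suppress=True)
s=cv2.imread("pics/scene0.png");t=cv2.imread("pics/top0.png")
# head: fit outline on plane z=.117
for n,im,roi in(("top",t,(262,185,395,310)),("scene",s,(245,205,392,305))):
    h=cv2.cvtColor(im,cv2.COLOR_BGR2HSV);m=((h[...,2]>75)).astype(np.uint8)
    k=np.zeros_like(m);k[roi[1]:roi[3],roi[0]:roi[2]]=1;m*=k
    m=cv2.morphologyEx(m,cv2.MORPH_OPEN,np.ones((5,5)))
    c=max(cv2.findContours(m,cv2.RETR_EXTERNAL,cv2.CHAIN_APPROX_NONE)[0],key=cv2.contourArea)
    hull=cv2.convexHull(c)[:,0]
    w=np.array([cast(n,u,.117)[:2] for u in hull]).astype(np.float32)
    (cx,cy),r=cv2.minEnclosingCircle(w);e=cv2.fitEllipse(w.reshape(-1,1,2))
    print(n,"head",cx,cy,r,e,cv2.boundingRect(c))
    E_=[(round(float(x),1)) for x in (cx,cy)]
# holes/feet on block top
T=lambda x,y:(110+(x-400)/3.2,255+y/3.2)
S=lambda x,y:(390+x*110/400,150+y*105/382)
h0=cast("top",T(620,247),.06);hs=cast("scene",S(132,161),.06);print("empty",h0,hs)
print("awl foot",cast("scene",S(166,200),.06),cast("top",T(628,180),.06))
print("brush foot",cast("scene",S(241,271),.06),cast("top",T(617,62),.06))
print("awl top",tri(S(182,52),T(569,180)))
print("blue top",tri(S(73,132),T(722,108)),"foot",cast("scene",S(57,336),0))
print("teal top",tri(S(322,72),T(449,127)),"foot",cast("scene",S(294,263),0))
print("brush top",tri(S(258,140),T(575,47)))
print("tip",tri((300,238),(353,213.5)))
E
python3 m.py
python3 - <<'E'
import cv2,numpy as np
a=cv2.imread("pics/top0.png")[165:325,250:410];b=cv2.imread("pics/scene0.png")[195:305,230:405]
cv2.imwrite("pics/crop2.png",np.hstack([cv2.resize(a,(400,400)),cv2.resize(cv2.copyMakeBorder(b,0,65,0,0,0),(400,400))]))
E
```

```text
top head 0.5978298783302307 0.010059356689453125 0.13049955666065216 ((0.5974023342132568, 0.010253848508000374), (0.2590167224407196, 0.2596839368343353), 94.45576477050781) (270, 189, 117, 115)
scene head 0.6045360565185547 0.009713745675981045 0.13690540194511414 ((0.6037406921386719, 0.00908780936151743), (0.2609468102455139, 0.27438634634017944), 72.33810424804688) (254, 214, 129, 87)
empty [0.4112 0.3492 0.06  ] [0.4143 0.3518 0.06  ]
awl foot [0.4633 0.3518 0.06  ] [0.4579 0.3455 0.06  ]
brush foot [0.5493 0.3594 0.06  ] [0.5424 0.3569 0.06  ]
awl top (array([0.4559, 0.3526, 0.1671]), np.float64(0.004847620174265764))
blue top (array([0.5009, 0.2578, 0.1568]), np.float64(0.002689834012651023)) foot [0.5014 0.2599 0.    ]
teal top (array([0.491 , 0.4351, 0.1551]), np.float64(0.002048667424814058)) foot [0.4844 0.4432 0.    ]
brush top (array([0.5433, 0.3585, 0.1532]), np.float64(0.006325387663563383))
tip (array([ 0.647 , -0.04  ,  0.1996]), np.float64(0.001747237700609455))
```

View pics/crop2.png

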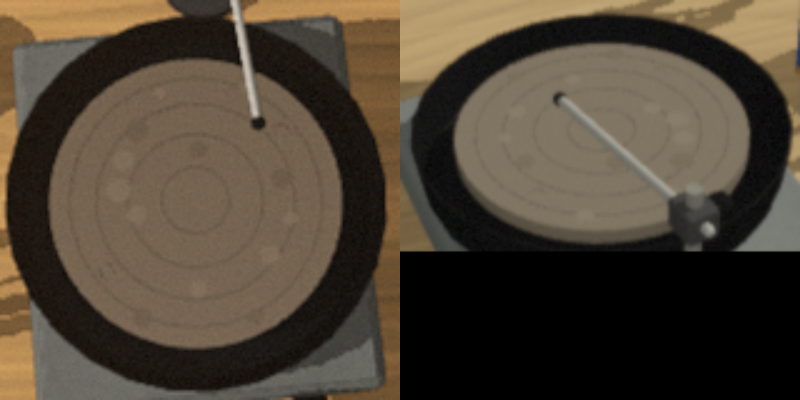

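Head in the top crop: centre ≈(196,202), with the pointer tip at (257,122). The hole circle lies between the two outer lines. All heights agree (awl top 0.167, tip 0.1996, head radius 0.130).

```bash
cat > go.py <<'E'
# go.py x y z n [yaw of tool y, deg] : print row sizes for a straight move from the measured pose, tool held down
import sys,json
from h import *
x,y,z,n=map(float,sys.argv[1:5]);n=int(n)
s=readout.get_state();A=rot();yc=np.degrees(np.arctan2(A[1,1],A[0,1]))
d=0 if len(sys.argv)<6 else float(sys.argv[5])-yc
Z=-d/n   # deg about tool z per row
step=(np.array([x,y,z])-s['position'])*1000/n
out=[]
for i in range(n):
    B=A@Ro.from_rotvec([0,0,np.radians(Z*i)]).as_matrix()
    out.append([[round(float(v),1) for v in B.T@step],round(Z/6,3)])
print("yaw",round(yc,1),"tilt",np.round(A[:,2],3),"t",round(s['clock'],2));print(out)
E
python3 go.py .4575 .3515 .215 8 92
python3 -c "
from h import *
print(cast('scene',(356,382),0), cast('scene',(470,300),0.0),cast('top',(331,155),0))"
```

```text
yaw 69.2 tilt [-0.001 -0.001 -1.   ] t 0.1
[[[-37.8, -10.4, 1.9], np.float64(-0.476)], [[-37.3, -12.3, 1.9], np.float64(-0.476)], [[-36.6, -14.1, 1.9], np.float64(-0.476)], [[-35.8, -15.9, 1.9], np.float64(-0.476)], [[-35.0, -17.7, 1.9], np.float64(-0.476)], [[-34.1, -19.4, 1.9], np.float64(-0.476)], [[-33.1, -21.1, 1.9], np.float64(-0.476)], [[-32.0, -22.7, 1.9], np.float64(-0.476)]]
[ 0.84483223 -0.00185865  0.        ] [0.72541433 0.30227432 0.        ] [ 0.85191499 -0.00452019  0.        ]
```

```bash
python3 -m handwheel '[[[-37.8,-10.4,1.9],[0,0,-0.476],-1],[[-37.3,-12.3,1.9],[0,0,-0.476],-1],[[-36.6,-14.1,1.9],[0,0,-0.476],-1],[[-35.8,-15.9,1.9],[0,0,-0.476],-1],[[-35,-17.7,1.9],[0,0,-0.476],-1],[[-34.1,-19.4,1.9],[0,0,-0.476],-1],[[-33.1,-21.1,1.9],[0,0,-0.476],-1],[[-32,-22.7,1.9],[0,0,-0.476],-1],[[0,0,0],[0,0,0],-1],[[0,0,0],[0,0,0],-1]]' 60; python3 go.py .4575 .3515 .105 4 92
python3 - <<'E'
from h import *
cv2.imwrite("pics/top1.png",cv2.resize(vision.get_image("top")[230:370,90:290],(800,560)))
E
```

```text
clock: 1.35
position: [0.4572, 0.352, 0.2157]
ee_rot: [-0.001, -0.017, 1.0, 0.0]
contact_force: [-0.8, 0.3, 0.3]
width: 0.0856
gripper_force: 0.0
yaw 92.0 tilt [-0.001 -0.    -1.   ] t 1.35
[[[-0.1, -0.1, 27.7], np.float64(-0.002)], [[-0.1, -0.1, 27.7], np.float64(-0.002)], [[-0.1, -0.1, 27.7], np.float64(-0.002)], [[-0.1, -0.1, 27.7], np.float64(-0.002)]]
```

View pics/top1.png

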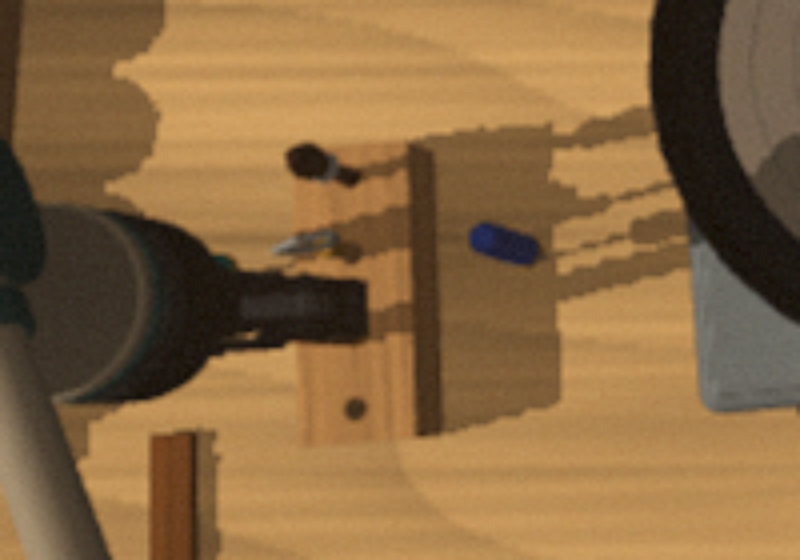

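The gripper sits over the awl: fingers at row ≈308, between the loop tool (row 240) and the empty hole (row 408), clear of both. Descending and gripping.

```bash
python3 -m handwheel '[[[0,0,27.7],[0,0,0],-1],[[0,0,27.7],[0,0,0],-1],[[0,0,27.7],[0,0,0],-1],[[0,0,27.7],[0,0,0],-1],[[0,0,0],[0,0,0],-1],[[0,0,0],[0,0,0],1],[[0,0,0],[0,0,0],1],[[0,0,0],[0,0,0],1],[[0,0,0],[0,0,0],1],[[0,0,0],[0,0,0],1],[[0,0,0],[0,0,0],1]]' 60
```

```text
clock: 2.78
position: [0.4582, 0.352, 0.1061]
ee_rot: [0.001, -0.017, 1.0, 0.0]
contact_force: [-0.8, -0.5, 5.7]
width: 0.0164
gripper_force: 58.4
```

```bash
python3 -m handwheel '[[[0,0,-15],[0,0,0],1],[[0,0,-35],[0,0,0],1],[[0,0,-45],[0,0,0],1],[[0,0,-45],[0,0,0],1],[[0,0,-45],[0,0,0],1],[[0,0,-9],[0,0,0],1],[[0,0,0],[0,0,0],1]]'; python3 go.py .633 .104 .245 8; python3 -c "
from h import *
s=cv2.imread
a=vision.get_image('scene');cv2.imwrite('pics/s2.png',cv2.resize(a[60:300,330:530],(500,600)))"
```

```text
clock: 3.65
position: [0.4577, 0.3519, 0.2995]
ee_rot: [0.0, -0.017, 1.0, 0.0]
contact_force: [-0.1, -0.5, -2.0]
width: 0.0168
gripper_force: 58.5
yaw 92.0 tilt [ 0.  0. -1.] t 3.65
[[[-20.8, -31.7, 6.8], 0.0], [[-20.8, -31.7, 6.8], 0.0], [[-20.8, -31.7, 6.8], 0.0], [[-20.8, -31.7, 6.8], 0.0], [[-20.8, -31.7, 6.8], 0.0], [[-20.8, -31.7, 6.8], 0.0], [[-20.8, -31.7, 6.8], 0.0], [[-20.8, -31.7, 6.8], 0.0]]
```

View pics/s2.png

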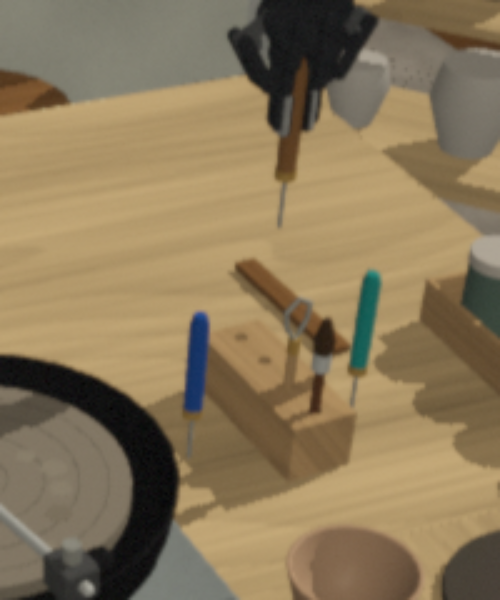

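The awl is held by the gripper, with handle top at crop (303,62) and spike point at (281,227). The first two block holes are empty. Checking its tilt.

```bash
python3 -c "
from h import *
for z in (.2035,.2535,.3635): print(proj('scene',[.4577,.3519,z]))
c,d=ray('scene',(442.4,150.8));print([c+d*(k-c[0])/d[0] for k in(.4577,.4677,.4477)])
c,d=ray('scene',(444.6,130.8));print(c+d*(.4577-c[0])/d[0])"
```

```text
[440.71778433 151.03947162]
[443.03418756 131.07883825]
[448.51808597  83.82364359]
[array([0.4577    , 0.35614034, 0.20325429]), array([0.4677    , 0.35008376, 0.20981867]), array([0.4477    , 0.36219693, 0.19668991])]
[0.4577     0.35574288 0.25345601]
```

```bash
python3 -m handwheel '[[[-20.8,-31.7,2],[0,0,0],1],[[-20.8,-31.7,2],[0,0,0],1],[[-20.8,-31.7,2],[0,0,0],1],[[-20.8,-31.7,2],[0,0,0],1],[[-20.8,-31.7,6],[0,0,0],1],[[-20.8,-31.7,10],[0,0,0],1],[[-20.8,-31.7,15],[0,0,0],1],[[-20.8,-31.7,15],[0,0,0],1],[[0,0,0],[0,0,0],1],[[0,0,12],[0,0,0],1],[[0,0,10],[0,0,0],1],[[0,0,3],[0,0,0],1],[[0,0,0],[0,0,0],1]]'; python3 -c "
from h import *
a=vision.get_image('scene')[180:320,220:420];b=vision.get_image('top')[165:325,250:410]
cv2.imwrite('pics/s3.png',np.hstack([cv2.resize(a,(480,336)),cv2.resize(b,(320,336))]))
print(readout.get_state()['position'],readout.get_state()['contact_force'])"
```

```text
clock: 5.32
position: [0.6326, 0.1049, 0.2202]
ee_rot: [-0.0, -0.018, 1.0, 0.0]
contact_force: [-0.9, -0.2, 0.2]
width: 0.0165
gripper_force: 58.6
[0.63305862 0.10472694 0.22085837] [ 0.56886872 -0.22189662 -0.33490205]
```

View pics/s3.png

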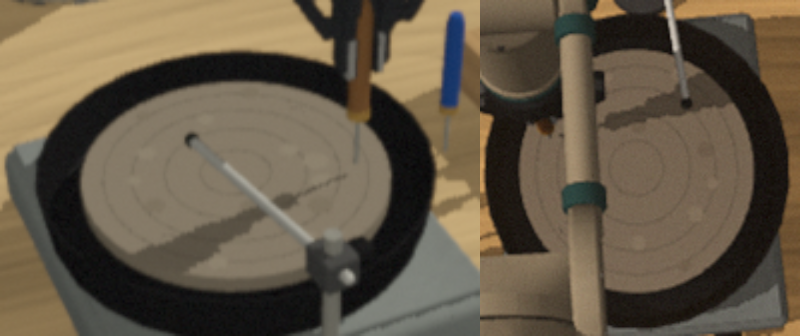

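Spike point at crop (357,160), just above the head between its two outer lines; nothing touched. Lowering gently to contact.

```bash
python3 -m handwheel '[[[0,0,4],[0,0,0],1],[[0,0,1],[0,0,0],1],[[0,0,0],[0,0,0],1]]';python3 -m handwheel '[[[0,0,1],[0,0,0],1],[[0,0,0],[0,0,0],1]]';python3 -m handwheel '[[[0,0,1],[0,0,0],1],[[0,0,0],[0,0,0],1]]';python3 -m handwheel '[[[0,0,1],[0,0,0],1],[[0,0,0],[0,0,0],1]]'
```

```text
clock: 5.8
position: [0.6329, 0.1043, 0.2152]
ee_rot: [-0.0, -0.017, 1.0, 0.0]
contact_force: [0.6, -0.0, -0.5]
width: 0.0167
gripper_force: 58.6
clock: 6.05
position: [0.6329, 0.1043, 0.2143]
ee_rot: [-0.0, -0.017, 1.0, 0.0]
contact_force: [0.2, -0.1, 0.7]
width: 0.0168
gripper_force: 58.6
clock: 6.3
position: [0.6329, 0.1043, 0.2132]
ee_rot: [-0.0, -0.017, 1.0, 0.0]
contact_force: [-0.6, 0.4, -1.3]
width: 0.0165
gripper_force: 58.6
clock: 6.55
position: [0.6331, 0.1043, 0.2127]
ee_rot: [0.0, -0.017, 1.0, 0.0]
contact_force: [-1.2, -0.8, 1.7]
width: 0.0166
gripper_force: 58.7
```

```bash
python3 -m handwheel '[[[0,0,0.6],[0,0,0],1],[[0,0,0],[0,0,0],1]]';python3 -m handwheel '[[[0,0,0],[0,0,0],1]]'
```

```text
clock: 6.8
position: [0.6332, 0.1043, 0.2125]
ee_rot: [0.001, -0.017, 1.0, 0.0]
contact_force: [-1.9, -0.1, 4.2]
width: 0.0165
gripper_force: 58.7
clock: 6.92
position: [0.6332, 0.1043, 0.2124]
ee_rot: [0.001, -0.017, 1.0, 0.0]
contact_force: [-1.2, -0.3, 5.2]
width: 0.0167
gripper_force: 58.7
```

```bash
cat > arc.py <<'E'
# arc.py stepdeg n rows [radius] : tool-frame row sizes along the hole circle, increasing bearing
import sys
from h import *
C=np.array([.599,.010]);da,n,k=float(sys.argv[1]),int(sys.argv[2]),int(sys.argv[3])
p=readout.get_state()['position'];A=rot();v=p[:2]-C
r=float(sys.argv[4]) if len(sys.argv)>4 else .1
b=np.degrees(np.arctan2(v[1],v[0]));print("bearing",b,"r",np.hypot(*v))
q=p[:2]
for i in range(1,n+1):
    a=np.radians(b+da*i);w=C+r*np.array([np.cos(a),np.sin(a)]);d=np.r_[(w-q)*1000/k,0];q=w
    print(round(b+da*i),np.round(A.T@d,2)[:2])
E
python3 arc.py 15 12 5
```

```text
bearing 70.07310946401458 r 0.10034092530796095
85 [5.08 1.24]
100 [ 5.22 -0.05]
115 [ 5.03 -1.4 ]
130 [ 4.5  -2.66]
145 [ 3.66 -3.73]
160 [ 2.57 -4.55]
175 [ 1.3  -5.06]
190 [-0.05 -5.22]
205 [-1.4  -5.03]
220 [-2.66 -4.5 ]
235 [-3.73 -3.66]
250 [-4.55 -2.57]
```

```bash
python3 -m handwheel '[[[0,0,-0.5],[0,0,0],1],[[0,0,0],[0,0,0],1]]'
python3 -m handwheel '[[[5.1,1.24,0],[0,0,0],1],[[5.1,1.24,0],[0,0,0],1],[[5.1,1.24,0],[0,0,0],1],[[5.1,1.24,0],[0,0,0],1],[[5.1,1.24,0],[0,0,0],1]]' | egrep 'pos|con'
python3 -m handwheel '[[[5.2,-0.05,0],[0,0,0],1],[[5.2,-0.05,0],[0,0,0],1],[[5.2,-0.05,0],[0,0,0],1],[[5.2,-0.05,0],[0,0,0],1],[[5.2,-0.05,0],[0,0,0],1]]' | egrep 'pos|con'
python3 -m handwheel '[[[5,-1.4,0],[0,0,0],1],[[5,-1.4,0],[0,0,0],1],[[5,-1.4,0],[0,0,0],1],[[5,-1.4,0],[0,0,0],1],[[5,-1.4,0],[0,0,0],1]]' | egrep 'pos|con'
```

```text
clock: 7.18
position: [0.6331, 0.1044, 0.2124]
ee_rot: [0.0, -0.017, 1.0, 0.0]
contact_force: [-0.2, 0.6, 4.8]
width: 0.0165
gripper_force: 58.7
position: [0.6071, 0.1096, 0.2125]
contact_force: [3.1, -0.8, 4.8]
position: [0.5811, 0.1083, 0.2124]
contact_force: [3.3, 0.2, 5.2]
position: [0.5557, 0.1008, 0.212]
contact_force: [3.0, 2.0, 6.1]
```

```bash
for i in 1 2; do python3 -m handwheel '[[[0,0,-0.4],[0,0,0],1],[[0,0,0],[0,0,0],1],[[0,0,0],[0,0,0],1]]'| egrep 'pos|con'; done; python3 -m handwheel '[[[0,0,0],[0,0,0],1]]'| egrep 'pos|con|clo'
```

```text
position: [0.5549, 0.1007, 0.2123]
contact_force: [-0.3, -0.9, 5.6]
position: [0.5553, 0.1007, 0.2124]
contact_force: [-1.0, 1.0, 3.5]
clock: 9.93
position: [0.5555, 0.1006, 0.2125]
contact_force: [-2.6, 1.4, 4.0]
```

```bash
python3 -m handwheel '[[[0,0,-0.4],[0,0,0],1],[[0,0,0],[0,0,0],1],[[0,0,0],[0,0,0],1]]'| egrep 'pos|con'
python3 -m handwheel '[[[4.5,-2.66,0],[0,0,0],1],[[4.5,-2.66,0],[0,0,0],1],[[4.5,-2.66,0],[0,0,0],1],[[4.5,-2.66,0],[0,0,0],1],[[4.5,-2.66,0],[0,0,0],1]]' | egrep 'pos|con'
python3 -m handwheel '[[[3.66,-3.73,0],[0,0,0],1],[[3.66,-3.73,0],[0,0,0],1],[[3.66,-3.73,0],[0,0,0],1],[[3.66,-3.73,0],[0,0,0],1],[[3.66,-3.73,0],[0,0,0],1]]' | egrep 'pos|con'
```

```text
position: [0.5567, 0.1004, 0.213]
contact_force: [-1.2, 0.9, 0.3]
position: [0.5342, 0.0863, 0.2135]
contact_force: [-0.4, 0.2, -1.1]
position: [0.5167, 0.067, 0.2134]
contact_force: [-0.2, -0.3, -0.2]
```

```bash
python3 -m handwheel '[[[0,0,0.9],[0,0,0],1],[[0,0,0],[0,0,0],1],[[0,0,0],[0,0,0],1]]'| egrep 'pos|con'
python3 -m handwheel '[[[2.57,-4.55,0],[0,0,0],1],[[2.57,-4.55,0],[0,0,0],1],[[2.57,-4.55,0],[0,0,0],1],[[2.57,-4.55,0],[0,0,0],1],[[2.57,-4.55,0],[0,0,0],1]]' | egrep 'pos|con'
python3 -m handwheel '[[[1.3,-5.06,0],[0,0,0],1],[[1.3,-5.06,0],[0,0,0],1],[[1.3,-5.06,0],[0,0,0],1],[[1.3,-5.06,0],[0,0,0],1],[[1.3,-5.06,0],[0,0,0],1]]' | egrep 'pos|con'
```

```text
position: [0.5169, 0.0671, 0.2127]
contact_force: [-1.0, -1.9, 1.5]
position: [0.5044, 0.0436, 0.2123]
contact_force: [0.6, 0.3, 0.0]
position: [0.4993, 0.0184, 0.2127]
contact_force: [0.9, 2.8, 1.4]
```

```bash
python3 -m handwheel '[[[0,0,1],[0,0,0],1],[[0,0,0],[0,0,0],1],[[0,0,0],[0,0,0],1]]'| egrep 'pos|con|cl'
```

```text
clock: 13.55
position: [0.4993, 0.0169, 0.2123]
contact_force: [-1.2, -1.1, 5.9]
```

```bash
python3 -m handwheel '[[[0,0,-1],[0,0,0],1],[[0,0,0],[0,0,0],1],[[0,0,0],[0,0,0],1]]'| egrep 'pos|con'
for i in 1 ; do python3 -m handwheel '[[[-1.3,4.9,0],[0,0,0],1],[[0,0,0],[0,0,0],1]]' | egrep 'pos|con'
python3 -m handwheel '[[[-1.3,4.9,0],[0,0,0],1],[[0,0,0],[0,0,0],1]]' | egrep 'pos|con'
python3 -m handwheel '[[[-1.3,4.9,0],[0,0,0],1],[[0,0,0],[0,0,0],1]]' | egrep 'pos|con'
python3 -m handwheel '[[[-1.3,4.9,0],[0,0,0],1],[[0,0,0],[0,0,0],1]]' | egrep 'pos|con'
python3 -m handwheel '[[[-1.4,4.9,0],[0,0,0],1],[[0,0,0],[0,0,0],1]]' | egrep 'pos|con'
python3 -m handwheel '[[[-2.2,4.6,0],[0,0,0],1],[[0,0,0],[0,0,0],1]]' | egrep 'pos|con|clo'; done
```

```text
position: [0.4992, 0.0179, 0.2125]
contact_force: [-0.2, -0.7, 3.1]
position: [0.5004, 0.0244, 0.2125]
contact_force: [-0.8, 0.1, 3.3]
position: [0.5016, 0.0295, 0.2125]
contact_force: [-0.4, 1.0, 3.6]
position: [0.5027, 0.0342, 0.2125]
contact_force: [-0.4, -0.6, 2.0]
position: [0.5039, 0.0392, 0.2125]
contact_force: [-0.7, 0.7, 3.4]
position: [0.5051, 0.0444, 0.2122]
contact_force: [-0.3, 1.2, 0.5]
clock: 15.42
position: [0.507, 0.0487, 0.2121]
contact_force: [-0.1, 0.6, -0.6]
```

```bash
python3 -m handwheel '[[[0,0,2],[0,0,0],1],[[0,0,0],[0,0,0],1],[[0,0,0],[0,0,0],1]]'| egrep 'pos|con|clo'
```

```text
clock: 15.8
position: [0.5068, 0.0478, 0.2103]
contact_force: [0.4, 0.1, -0.5]
```

```bash
python3 -m handwheel '[[[0,0,3],[0,0,0],1],[[0,0,3],[0,0,0],1],[[0,0,3],[0,0,0],1],[[0,0,3],[0,0,0],1],[[0,0,2],[0,0,0],1],[[0,0,0],[0,0,0],1],[[0,0,0],[0,0,0],1]]'| egrep 'pos|con|clo'; python3 arc.py 15 5 3
```

```text
clock: 16.68
position: [0.507, 0.048, 0.1964]
contact_force: [-0.7, 0.3, -1.2]
bearing 157.54000467724836 r 0.0995955236150504
173 [ 2.66 -8.27]
188 [ 0.3 -8.7]
203 [-1.96 -8.48]
218 [-4.09 -7.68]
233 [-5.94 -6.36]
```

```bash
python3 arc.py 10 9 2
```

```text
bearing 157.54000467724836 r 0.0995955236150504
168 [ 3.09 -8.13]
178 [ 1.43 -8.6 ]
188 [-0.08 -8.72]
198 [-1.59 -8.57]
208 [-3.06 -8.16]
218 [-4.43 -7.51]
228 [-5.66 -6.62]
238 [-6.73 -5.54]
248 [-7.59 -4.29]
```

```bash
python3 -m handwheel '[[[2.95,-8.13,0],[0,0,0],1],[[2.95,-8.13,0],[0,0,0],1],[[1.43,-8.6,0],[0,0,0],1],[[1.43,-8.6,0],[0,0,0],1],[[-0.08,-8.72,0],[0,0,0],1],[[-0.08,-8.72,0],[0,0,0],1],[[-1.59,-8.57,0],[0,0,0],1],[[-1.59,-8.57,0],[0,0,0],1]]'| egrep 'pos|con|clo';python3 -m handwheel '[[[-3.06,-8.16,0],[0,0,0],1],[[-3.06,-8.16,0],[0,0,0],1],[[-4.43,-7.51,0],[0,0,0],1],[[-4.43,-7.51,0],[0,0,0],1],[[-5.66,-6.62,0],[0,0,0],1],[[-5.66,-6.62,0],[0,0,0],1],[[-6.73,-5.54,0],[0,0,0],1],[[-6.73,-5.54,0],[0,0,0],1],[[0,0,0],[0,0,0],1],[[0,0,0],[0,0,0],1]]'| egrep 'pos|con|clo|wid'; python3 arc.py 5 1 2
```

```text
clock: 17.68
position: [0.504, -0.0207, 0.1965]
contact_force: [1.3, 3.0, 0.4]
clock: 18.92
position: [0.5463, -0.0754, 0.1966]
contact_force: [-1.2, 0.2, -0.5]
width: 0.0165
bearing -121.65618183781088 r 0.10036962316173334
-117 [-3.83 -2.1 ]
```

```bash
python3 -m handwheel '[[[0,0,-15],[0,0,0],1],[[0,0,-30],[0,0,0],1],[[0,0,-20],[0,0,0],1],[[0,0,0],[0,0,0],1]]'| egrep 'pos|con|clo'; python3 go.py .6552 .0927 .262 5
```

```text
clock: 19.42
position: [0.547, -0.0749, 0.2643]
contact_force: [0.6, -0.3, -0.8]
yaw 92.0 tilt [ 0.006 -0.002 -1.   ] t 19.43
[[[-22.8, 32.7, 0.5], 0.0], [[-22.8, 32.7, 0.5], 0.0], [[-22.8, 32.7, 0.5], 0.0], [[-22.8, 32.7, 0.5], 0.0], [[-22.8, 32.7, 0.5], 0.0]]
```

```bash
python3 -m handwheel '[[[-22.8,32.7,0],[0,0,0],1],[[-22.8,32.7,0],[0,0,0],1],[[-22.8,32.7,0],[0,0,0],1],[[-22.8,32.7,0],[0,0,0],1],[[-22.8,32.7,0],[0,0,0],1],[[0,0,20],[0,0,0],1],[[0,0,20],[0,0,0],1],[[0,0,0],[0,0,0],1],[[0,0,0],[0,0,0],1]]'| egrep 'pos|con|clo|rot'; python3 go.py .6552 .0927 .2135 3
```

```text
clock: 20.55
position: [0.6541, 0.0928, 0.2219]
ee_rot: [0.0, -0.017, 1.0, -0.0]
contact_force: [-0.4, 0.1, 0.2]
yaw 92.0 tilt [ 0.001 -0.    -1.   ] t 20.55
[[[-0.4, -0.0, 2.8], 0.0], [[-0.4, -0.0, 2.8], 0.0], [[-0.4, -0.0, 2.8], 0.0]]
```

```bash
python3 -m handwheel '[[[-0.4,0,3],[0,0,0],1],[[-0.4,0,3],[0,0,0],1],[[-0.4,0,2.2],[0,0,0],1],[[0,0,0],[0,0,0],1],[[0,0,0],[0,0,0],1]]'| egrep 'pos|con|clo|rot';for i in 1 2; do python3 -m handwheel '[[[0,0,0.8],[0,0,0],1],[[0,0,0],[0,0,0],1]]'| egrep 'pos|con|clo'; done
```

```text
clock: 21.18
position: [0.6551, 0.0929, 0.2134]
ee_rot: [0.0, -0.017, 1.0, 0.0]
contact_force: [-0.4, 0.2, -0.9]
clock: 21.42
position: [0.6551, 0.093, 0.2126]
contact_force: [-0.3, -1.1, -0.8]
clock: 21.68
position: [0.6551, 0.093, 0.2118]
contact_force: [-0.2, 0.0, 0.8]
```

Already below the surface height with no real load, so probably in the hole. One more small push to confirm.

```bash
python3 -m handwheel '[[[0,0,1.5],[0,0,0],1],[[0,0,0],[0,0,0],1],[[0,0,0],[0,0,0],1]]'| egrep 'pos|con|clo'
```

```text
clock: 22.05
position: [0.6551, 0.0929, 0.2101]
contact_force: [0.5, -0.4, 0.1]
```

```bash
python3 -m handwheel '[[[0,0,2],[0,0,0],1],[[0,0,3],[0,0,0],1],[[0,0,3],[0,0,0],1],[[0,0,3],[0,0,0],1],[[0,0,3],[0,0,0],1],[[0,0,0],[0,0,0],1],[[0,0,0],[0,0,0],1]]'| egrep 'pos|con|clo|wid'; python3 -m handwheel '[[[0,0,-15],[0,0,0],1],[[0,0,-30],[0,0,0],1],[[0,0,-40],[0,0,0],1],[[0,0,-19],[0,0,0],1],[[0,0,0],[0,0,0],1],[[0,0,0],[0,0,0],1]]'| egrep 'pos|con|clo|wid'; python3 go.py .4575 .352 .30 7
```

```text
clock: 22.92
position: [0.6548, 0.093, 0.196]
contact_force: [-0.0, -0.6, -0.8]
width: 0.0166
clock: 23.68
position: [0.6546, 0.0929, 0.2996]
contact_force: [-0.2, 0.1, -1.4]
width: 0.0166
yaw 92.0 tilt [-0.001  0.    -1.   ] t 23.68
[[[26.8, 38.0, -0.0], 0.0], [[26.8, 38.0, -0.0], 0.0], [[26.8, 38.0, -0.0], 0.0], [[26.8, 38.0, -0.0], 0.0], [[26.8, 38.0, -0.0], 0.0], [[26.8, 38.0, -0.0], 0.0], [[26.8, 38.0, -0.0], 0.0]]
```

```bash
python3 -m handwheel '[[[26.8,38,0],[0,0,0],1],[[26.8,38,0],[0,0,0],1],[[26.8,38,0],[0,0,0],1],[[26.8,38,0],[0,0,0],1],[[26.8,38,0],[0,0,0],1],[[26.8,38,0],[0,0,0],1],[[26.8,38,0],[0,0,0],1],[[0,0,0],[0,0,0],1],[[0,0,0],[0,0,0],1],[[0,0,0],[0,0,0],1]]'| egrep 'pos|con|clo|wid'; python3 go.py .4579 .352 .17 4
python3 -c "
from h import *
cv2.imwrite('pics/s4.png',cv2.resize(vision.get_image('scene')[60:300,330:530],(500,600)))"
```

```text
clock: 24.92
position: [0.4589, 0.3513, 0.2997]
contact_force: [0.3, -0.2, -1.0]
width: 0.0166
yaw 91.9 tilt [-0.001 -0.001 -1.   ] t 24.93
[[[0.2, 0.2, 32.4], 0.0], [[0.2, 0.2, 32.4], 0.0], [[0.2, 0.2, 32.4], 0.0], [[0.2, 0.2, 32.4], 0.0]]
```

View pics/s4.png

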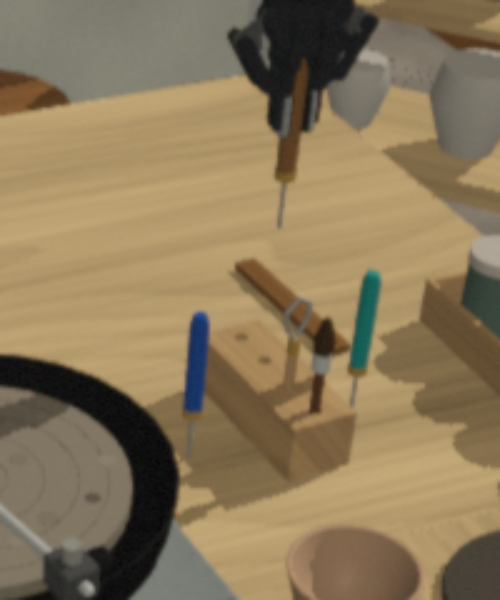

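The awl is unchanged in the grip (point again at (281,227)), and one opened hole shows as a dark spot at (92,497). The hole I took the awl from is at (265,360). Inserting there.

```bash
python3 -m handwheel '[[[0.2,0.2,32.4],[0,0,0],1],[[0.2,0.2,32.4],[0,0,0],1],[[0.2,0.2,32.4],[0,0,0],1],[[0.2,0.2,32.4],[0,0,0],1],[[0,0,0],[0,0,0],1]]'| egrep 'pos|con|clo|wid'; python3 -m handwheel '[[[0,0,10],[0,0,0],1],[[0,0,10],[0,0,0],1],[[0,0,0],[0,0,0],1]]'| egrep 'pos|con|clo|wid'
```

```text
clock: 25.6
position: [0.4563, 0.3512, 0.1681]
contact_force: [-0.6, -1.0, -0.9]
width: 0.0164
clock: 25.98
position: [0.4573, 0.3528, 0.1503]
contact_force: [0.4, -0.2, -0.4]
width: 0.0168
```

```bash
python3 -m handwheel '[[[0,0,12],[0,0,0],1],[[0,0,12],[0,0,0],1],[[0,0,12],[0,0,0],1],[[0,0,6],[0,0,0],1],[[0,0,0],[0,0,0],1],[[0,0,0],[0,0,0],1]]'| egrep 'pos|con|clo|wid'
```

```text
clock: 26.72
position: [0.4577, 0.3532, 0.1089]
contact_force: [-0.1, -0.9, -0.5]
width: 0.0166
```

```bash
python3 -m handwheel '[[[0,0,1.5],[0,0,0],1],[[0,0,1],[0,0,0],1],[[0,0,0],[0,0,0],1]]'| egrep 'pos|con|clo|wid'; python3 -m handwheel '[[[0,0,0],[0,0,0],0.2],[[0,0,0],[0,0,0],-1],[[0,0,0],[0,0,0],-1],[[0,0,0],[0,0,0],-1],[[0,0,0],[0,0,0],-1],[[0,0,0],[0,0,0],-1],[[0,0,-20],[0,0,0],-1],[[0,0,-40],[0,0,0],-1],[[0,0,-40],[0,0,0],-1],[[0,0,-40],[0,0,0],-1],[[0,0,0],[0,0,0],-1],[[0,0,0],[0,0,0],-1]]'| egrep 'pos|con|clo|wid'
python3 -c "
from h import *
cv2.imwrite('pics/s5.png',vision.get_image('scene'))"
```

```text
clock: 27.1
position: [0.4575, 0.353, 0.1062]
contact_force: [-0.4, 0.7, -0.6]
width: 0.0168
clock: 28.6
position: [0.457, 0.3527, 0.2455]
contact_force: [-0.4, -0.1, 0.0]
width: 0.0851
```

View pics/s5.png

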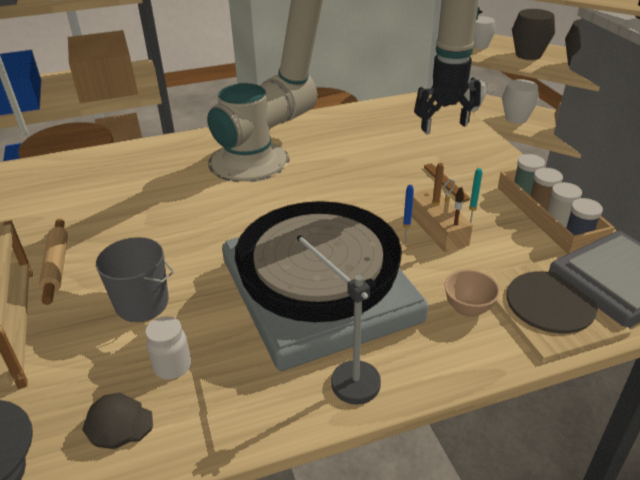

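The awl stands upright in its hole at (438,180), the gripper is clear, and the pointer tip is still at (300,238) with all bystanders in place. One open hole shows at (367,259). I'm handing the job in.

```bash
python3 -c "
from rig import manip
print(manip.sign_off())"
```

```text
the job is handed in; nothing more can be done
None
```

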